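# Load the ring stand and hold the run plunger

## Robot

A 7-joint arm with a two-finger parallel gripper is mounted at the origin on the work surface. World frame = base frame: x ahead of the robot, y to its left, z up, the work surface at z = 0. Lengths are in m, angles in rad, forces in N, time in s.
With the tool pointing down it reaches from about 0.4 to 0.85 m from the base axis. Payload 4.5 kg.
Tool frame: the origin (TCP) lies between the finger pads; the fingertips stand r.tip_reach ahead of it and the grasp point (between the pads) lies 11 mm behind it (r.tip_reach is the distance from the TCP to the fingertips, in m); z points along the fingers, y is the line along which they close (so a half turn about z gives the same grasp; the last joint's range is limited). The gripper opens to 88 mm and grips with 3 to 60 N. Pads are 18 mm wide; open, the fingers measure 123 mm over their backs; the gripper's body (75 mm by 187 mm) begins 45 mm behind the grasp point.
Start: joints at [-1.243, 0.689, -0.195, 1.565, 0.157, 0.902, -0.215], TCP at [0.181, 0.598, 0.247] pointing down, gripper open.
Joint ranges: [-3.01, 3.01], [-0.46, 2.08], [-1.47, 1.51], [0.13, 2.56], [-1, 4.14], [0.04, 2.09], [-2.66, 2.66]. Speed limits (rad/s): [2.57, 2.57, 3.14, 3.14, 3.14, 3.14, 3.14].

## Interface

Orientations are given as a unit quaternion [x, y, z, w].
In Python, from plant import r, vision, workorder gives the robot as it stands.
- The arm moves only by the tool drive_tool, never from a script. Its argument "targets" is a list of rows, each an object of numbers: "tx", "ty", "tz": the shift along the world's x, y, z in units of 0.03 m (1.0 is 0.03 m); "wx", "wy", "wz": the turn, a rotation vector about the world's x, y, z in units of 60 degrees (1.0 is 60 degrees); "claw": the opening, from -1 (shut) to 1 (fully open). A call has exactly 8 rows; each row shifts and turns the commanded pose from where the row before left it; what a row does not reach is not made up. A row lasts 1/10 s, in which the tool goes at most 50 mm and 8.59 degrees, less where a joint would pass 70% of its speed; a pose out of reach is approached as far as the arm can. A call with a number of a shift or a turn outside -1 to 1 is refused whole. A call with a gripper value outside its range is refused whole. The fingers move at their own pace and stop on an object; "force" is the grip in N (left out, the last holds). Time passes only in rows, so rows that do not move let the fingers close, or fill a call up. It gives the time, the measured TCP pose, the force, the opening and the grip force at its end, in the units of the state.
- r.get_state(): the state, without advancing time (a new reading comes with each control period).
- vision.snapshot(name): name is "side" or "top" or "wrist"; returns a dict with "image" (480x640x3 uint8, blue, green, red), "range_z" (480x640 float32, m along the optical axis (not along the pixel's ray), 0 where there is no reading), "K" (3x3 intrinsics, pixels), "cam_to_world" (4x4, takes a point from camera to world coordinates). Camera axes: x right, y up, looking along -z (the intrinsics and any distortion apply to the point x, -y, -z); pixel columns grow to the right and rows downward; lengths in m; the calibration is good to about 2 mm. A picture is of the moment at which its call begins.
- workorder.finish_job(): hands the job in; it is judged then, once.
The state is a dict: "clock": time; "q": joint angles; "qd": joint speeds; "joint_torque": joint torques, N m; "tool_pos": TCP position; "eef_rot": TCP orientation; "contact_force": force on the tool from outside, world axes, zero at the start; "moment": the same for the moment, N m; "opening": opening from 0.0 (shut) to 1.0 (fully open); "finger_force": force on a finger pad.
Only numpy, scipy, OpenCV 4.12 (cv2) and the standard library are available. Lean on these libraries where they do the work, as an engineer would, in place of code of your own. Each camera call takes 0.05 s, during which the arm holds its last target. There are 200 camera calls.

## Task

Load the ring test stand: thread the wide steel ring and then the narrow one down the fixture's post, each fully home. Only then press the black spring plunger on the grey box down with the gripper's fingers until its top is level with the two guard cheeks beside it, never as far as its bottom stop, and finish while still holding it there, since letting go stops the run. Leave everything else on the bench where it is.

Things in the scene. Friction and masses are not known exactly. Their poses are not given: they have to be found in the camera images.
- wide_ring: the wide steel test ring: outer diameter 52 mm, bore 24 mm, 24 mm high, about 0.31 kg; lies flat on the table; origin at the centre of its underside, z along its axis
- narrow_ring: the narrow steel test ring: outer diameter 38 mm, bore 24 mm, 24 mm high, about 0.13 kg; lies flat on the table; origin at the centre of its underside, z along its axis
- fixture: ring fixture, fixed to the table: green block 130 (x) x 110 (y) x 30 mm high with a round steel seat 68 mm across and 4 mm high on top, and in its middle an upright steel locating post; origin at the centre of the block's underside
- seat (a point): point on the post's axis at the height of the seat's top face (34 mm above the table), where the first ring's underside comes to rest. The post is 20 mm in diameter (bores have 2 mm clearance all round), rises 58 mm above this point, and its last 10 mm taper to a 10 mm wide nose
- switchbox: hold-to-run box, fixed to the table: grey box 120 (x) x 100 (y) x 60 mm high, with the black plunger in the middle of its top and two aluminium guard cheeks (12 x 50 mm in plan, 21 mm high) on its top, centred 44 mm to the +x and -x side of the plunger's axis in the box's frame; origin at the centre of the box's underside
- plunger_top (a point): centre of the flat top of the black round plunger cap (40 mm across, 9 mm thick, on a thin stem); released, it stands 91 mm above the table, 10 mm higher than the tops of the cheeks; moves down with the plunger
- cheek_level (a point): fixed point on the plunger's axis at the height of the tops of the two guard cheeks (81 mm above the table): the cap's top belongs at this height while held
- plunger (a joint): downward travel of the plunger in m: 0 released, 0.010 cap level with the cheeks, 0.022 bottom stop. Straight vertical spring: about 4 N to start it, then 0.4 N more per mm (8 N when level); comes back up by itself when let go; beyond 0.018 the run is tripped
- mount_a: black specimen mount, plain disc 32 mm across and 22 mm high, lying flat on the table beyond the right side of the rings; bystander, not to be disturbed; origin at the centre of its underside
- mount_b: second black specimen mount, same size (32 mm across, 22 mm high), behind the rings on the robot's far side; bystander, not to be disturbed; origin at the centre of its underside
- wrench: steel open-ended wrench, 150 mm long, lying flat close in front of the robot; bystander, not to be disturbed; origin at the underside, on its long axis, within its length
- loupe: small black waisted magnifier, 36 mm across, 34 mm high, standing at the robot's side of the bench, left of the middle; bystander, not to be disturbed; origin at the centre of its underside
- reagent: brown glass reagent bottle, 60 mm across, 130 mm high, standing far right; bystander, not to be disturbed; origin at the centre of its underside
- spray: blue spray can, 52 mm across, 170 mm high, standing far left; bystander, not to be disturbed; origin at the centre of its underside
- jar: low white jar, 54 mm across, 60 mm high, standing at the far side; bystander, not to be disturbed; origin at the centre of its underside

How it is judged:
By the outcome, as a careful person would: the job done as asked, in the order asked, and still so for the second after the job is handed in, while the arm keeps its last pose, push and grip.
It also fails if it takes over 72 s, if anything falls off the work surface, if the arm or the gripper's body presses on something with over 40 N, if the wrist force passes 120 N, or if a joint passes its speed limit or range.

## Working session

There is one attempt and no reset: what is moved stays moved. The work goes in short steps, Python scripts to look and compute and a tool call to move; the robot and the scene stay as the last step left them, time stands still between calls to the robot, and variables do not carry over. Pictures are saved under pics/ and viewed, at most 10 in all, crops included, and the job is handed in when it is done.

Besides the shell and the picture viewer there is one more tool, called after "Emit:" by a JSON object that holds its "fn" and its "kwargs", one argument or row to a line. drive_tool: Moves the arm, as the interface text tells. Its arguments: {"type":"object","properties":{"targets":{"type":"array","items":{"type":"object","properties":{"tx":{"type":"number"},"ty":{"type":"number"},"tz":{"type":"number"},"wx":{"type":"number"},"wy":{"type":"number"},"wz":{"type":"number"},"claw":{"type":"number"}}}},"force":{"type":"number"}},"required":["targets"]}

```bash
ls; mkdir -p pics; python3 - <<'E'
from plant import r,vision,workorder
import cv2,numpy as np
s=r.get_state(); print(s, r.tip_reach)
for n in("top","side"):
    d=vision.snapshot(n); cv2.imwrite(f"pics/{n}0.png",d["image"]); print(n,d["K"],d["cam_to_world"],[k for k in d]); np.savez(f"{n}0.npz",**d)
E
```

```text
pics
{'clock': 0.0, 'q': array([-1.24319325,  0.69001602, -0.19450764,  1.56634977,  0.15731612,
        0.90249553, -0.21513052]), 'qd': array([-2.40835818e-05, -1.77974829e-04, -4.89963940e-04, -7.83437268e-04,
        1.48555878e-03,  5.64227949e-04, -1.25251932e-03]), 'joint_torque': array([ 3.98456796e-04, -5.27567983e+01, -1.26674116e+00, -1.53424841e+01,
       -5.26432658e-02,  6.65114494e-03,  1.53567394e-04]), 'tool_pos': array([0.18086948, 0.59760457, 0.24588834]), 'eef_rot': array([ 1.46344160e-01,  9.89233293e-01, -9.35577417e-04, -6.29914134e-05]), 'contact_force': array([ 0.87659248,  0.56491676, -0.35219187]), 'moment': array([ 0.01340794,  0.01955422, -0.01162031]), 'finger_force': 0.0, 'opening': 1.0032021381028862} 0.008
top [[545.42226907   0.         317.03461938]
 [  0.         545.42226907 241.2496338 ]
 [  0.           0.           1.        ]] [[-0.02460103  0.98000171 -0.19746248  0.36323231]
 [-0.99969117 -0.02342148  0.00830709  0.01028679]
 [ 0.0035161   0.19760586  0.98027525  1.26949263]
 [ 0.          0.          0.          1.        ]] ['image', 'range_z', 'K', 'cam_to_world']
side [[469.74755266   0.         318.40332251]
 [  0.         469.74755266 241.79871375]
 [  0.           0.           1.        ]] [[ 0.90391408  0.28414083 -0.31969255  0.25239743]
 [-0.42698852  0.55595514 -0.71315825 -0.69736718]
 [-0.02490266  0.78113883  0.62386055  0.69038696]
 [ 0.          0.          0.          1.        ]] ['image', 'range_z', 'K', 'cam_to_world']
```

View pics/top0.png

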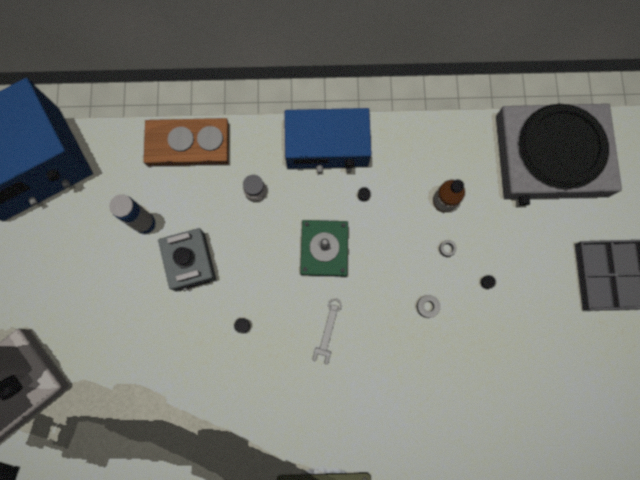

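View pics/side0.png

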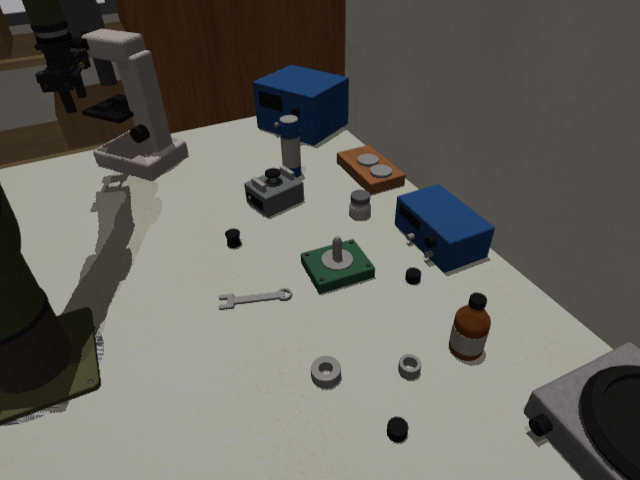

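The top view shows the wide ring at (428,306), the narrow ring at (447,248) and the mounts at (488,282) and (364,194). The fixture post is at (325,245), the switchbox at (187,258) with its plunger at (184,257), and the wrench at (328,330). The side view agrees with this.

```bash
cat > h.py <<'E'
import numpy as np,cv2
def ray(d,uv,z):
    K,T=d["K"],d["cam_to_world"]; uv=np.atleast_2d(uv).astype(float)
    c=np.c_[(uv[:,0]-K[0,2])/K[0,0],-(uv[:,1]-K[1,2])/K[1,1],-np.ones(len(uv))]@T[:3,:3].T
    o=T[:3,3]; return o+c*((z-o[2])/c[:,2])[:,None]
def cloud(d):
    K,T=d["K"],d["cam_to_world"]; h,w=d["range_z"].shape; v,u=np.mgrid[:h,:w]; Z=d["range_z"]
    P=np.stack([(u-K[0,2])/K[0,0]*Z,-(v-K[1,2])/K[1,1]*Z,-Z],-1)@T[:3,:3].T+T[:3,3]
    P[Z==0]=np.nan; return P
E
python3 - <<'E'
import numpy as np,cv2
from h import *
from plant import r
for n in("top","side"):
    d=dict(np.load(n+"0.npz")); P=cloud(d)
    near={"wide":((428,306),(.014,.034)),"narrow":((447,248),(.014,.034)),"mount_a":((488,282),(.012,.034)),"mount_b":((364,194),(.012,.034)),
     "block":((325,250),(.022,.0325)),"post":((325,245),(.06,.1)),"seatdisc":((325,247),(.0325,.04)),"box":((187,258),(.05,.066)),"cap":((184,257),(.086,.1)),"cheeks":((186,258),(.074,.086)),"loupe":((243,325),(.02,.05)),"reagent":((450,195),(.08,.16)),"jar":((254,188),(.04,.08)),"wrench":((328,330),(.004,.02))}
    dt=dict(np.load("top0.npz"))
    for k,(uv,(a,b)) in near.items():
        c=ray(dt,uv,(a+b)/2)[0]; R=.1 if k in("wrench",) else .075 if k in("box","block") else .06 if k=="cheeks" else .04
        m=(P[...,2]>a)&(P[...,2]<b)&(np.hypot(P[...,0]-c[0],P[...,1]-c[1])<R)
        if m.sum()<5: print(n,k,"few",m.sum(),c); continue
        q=P[m]; cc,wh,an=cv2.minAreaRect(q[:,:2].astype(np.float32)*1000)
        print(n,k,m.sum(),"med z %.4f"%np.median(q[:,2]),"mean",q[:,:2].mean(0).round(4),"rect",np.round(cc,1),np.round(wh,1),round(an,1))
E
```

```text
top wide 336 med z 0.0240 mean [ 0.4575 -0.2511] rect [ 457.4 -251.1] [50.4 49.5] 52.0
top narrow 147 med z 0.0233 mean [ 0.5915 -0.3052] rect [ 591.5 -305.5] [36.4 37.1] 3.9
top mount_a 160 med z 0.0214 mean [ 0.5104 -0.3934] rect [ 510.6 -393.9] [29.9 31.6] 42.2
top mount_b 146 med z 0.0215 mean [ 0.7276 -0.1152] rect [ 728.1 -115. ] [29.4 31.6] 87.3
top block 1693 med z 0.0297 mean [ 0.5952 -0.0172] rect [599.3 -17.1] [110.1 131.5] 87.0
top post 73 med z 0.0869 mean [ 0.5966 -0.0167] rect [598.3 -17. ] [17.8 18.5] 32.1
top seatdisc 452 med z 0.0348 mean [ 0.5977 -0.0176] rect [596.9 -19.7] [72.7 76.3] 37.8
top box 1754 med z 0.0599 mean [0.573  0.2945] rect [576.1 297.9] [121.4 101. ] 14.7
top cap 249 med z 0.0911 mean [0.5757 0.2974] rect [570.4 290.7] [57.3 38.1] 49.3
top cheeks 273 med z 0.0807 mean [0.5736 0.2962] rect [576.2 297.4] [100.4  49.2] 14.8
top loupe 189 med z 0.0343 mean [0.4245 0.1737] rect [424.5 173.8] [33.2 33.4] 70.3
top reagent 474 med z 0.0984 mean [ 0.7035 -0.3036] rect [ 703.2 -304.9] [55.6 43.2] 62.4
top jar 357 med z 0.0594 mean [0.743 0.144] rect [744.8
[... 640 characters left out ...]
8] 63.4
side seatdisc 447 med z 0.0350 mean [ 0.5967 -0.0216] rect [596.5 -19.2] [70.6 73.4] 63.9
side box 814 med z 0.0612 mean [0.5717 0.2773] rect [577.7 296.6] [123.5 104.3] 14.6
side cap 129 med z 0.0922 mean [0.576  0.2942] rect [576.8 295.7] [38.5 37.5] 51.4
side cheeks 175 med z 0.0811 mean [0.5732 0.2929] rect [577.  297.6] [101.9  50.5] 14.4
side loupe 159 med z 0.0348 mean [0.4245 0.1702] rect [424.7 173.6] [34.4 33.2] 40.0
side reagent 784 med z 0.1023 mean [ 0.6996 -0.3137] rect [ 700.2 -309.1] [44.2 43.1] 41.3
side jar 280 med z 0.0600 mean [0.742 0.138] rect [744.2 142.8] [45.5 48.5] 22.8
side wrench 688 med z 0.0080 mean [ 0.4055 -0.0216] rect [403.3 -26.6] [179.  184.5] 65.3
```

Emit:
{"fn": "drive_tool", "kwargs": {
  "targets": [
    {"tx": 0.575, "ty": -0.83, "wz": 0.14, "claw": 1},
    {"tx": 0.575, "ty": -0.83, "wz": 0.14, "claw": 1},
    {"tx": 0.575, "ty": -0.83, "claw": 1},
    {"tx": 0.575, "ty": -0.83, "claw": 1},
    {"tx": 0.575, "ty": -0.83, "claw": 1},
    {"tx": 0.575, "ty": -0.83, "claw": 1},
    {"tx": 0.575, "ty": -0.83, "claw": 1},
    {"tx": 0.575, "ty": -0.83, "claw": 1}
  ],
  "force": 30
}}

```text
validation failed for argument at $.ta...
```

Emit:
{"fn": "drive_tool", "kwargs": {
  "targets": [
    {"tx": 0.575, "ty": -0.83, "claw": 1},
    {"tx": 0.575, "ty": -0.83, "claw": 1},
    {"tx": 0.575, "ty": -0.83, "claw": 1},
    {"tx": 0.575, "ty": -0.83, "claw": 1},
    {"tx": 0.575, "ty": -0.83, "claw": 1},
    {"tx": 0.575, "ty": -0.83, "claw": 1},
    {"tx": 0.575, "ty": -0.83, "claw": 1},
    {"tx": 0.575, "ty": -0.83, "claw": 1}
  ]
}}

```text
validation failed for argument at $.ta...
```

Emit:
{"fn": "drive_tool", "kwargs": {
  "targets": [
    {"ty": -0.9, "claw": 1},
    {"ty": -0.9, "claw": 1},
    {"ty": -0.9, "claw": 1},
    {"ty": -0.9, "claw": 1},
    {"ty": -0.9, "claw": 1},
    {"ty": -0.9, "claw": 1},
    {"ty": -0.9, "claw": 1},
    {"ty": -0.9, "claw": 1}
  ]
}}

```text
validation failed for argument at $.ta...
```

Emit:
{"fn": "drive_tool", "kwargs": {
  "targets": [
    {"tx": 0.6, "ty": -0.8, "tz": 0, "wx": 0, "wy": 0, "wz": 0.14, "claw": 1},
    {"tx": 0.6, "ty": -0.8, "tz": 0, "wx": 0, "wy": 0, "wz": 0.14, "claw": 1},
    {"tx": 0.6, "ty": -0.8, "tz": 0, "wx": 0, "wy": 0, "wz": 0, "claw": 1},
    {"tx": 0.6, "ty": -0.8, "tz": 0, "wx": 0, "wy": 0, "wz": 0, "claw": 1},
    {"tx": 0.6, "ty": -0.8, "tz": 0, "wx": 0, "wy": 0, "wz": 0, "claw": 1},
    {"tx": 0.6, "ty": -0.8, "tz": 0, "wx": 0, "wy": 0, "wz": 0, "claw": 1},
    {"tx": 0.6, "ty": -0.8, "tz": 0, "wx": 0, "wy": 0, "wz": 0, "claw": 1},
    {"tx": 0.6, "ty": -0.8, "tz": 0, "wx": 0, "wy": 0, "wz": 0, "claw": 1}
  ],
  "force": 30
}}

```text
clock: 0.9
tool_pos: [0.3255, 0.4049, 0.2465]
eef_rot: [0.0, 1.0, -0.0, -0.0]
contact_force: [-0.6, 0.4, -0.4]
opening: 1.001
finger_force: 0.0
```

Emit:
{"fn": "drive_tool", "kwargs": {
  "targets": [
    {"tx": 0.55, "ty": -0.9, "tz": 0, "wx": 0, "wy": 0, "wz": 0, "claw": 1},
    {"tx": 0.55, "ty": -0.9, "tz": 0, "wx": 0, "wy": 0, "wz": 0, "claw": 1},
    {"tx": 0.55, "ty": -0.9, "tz": 0, "wx": 0, "wy": 0, "wz": 0, "claw": 1},
    {"tx": 0.55, "ty": -0.9, "tz": 0, "wx": 0, "wy": 0, "wz": 0, "claw": 1},
    {"tx": 0.55, "ty": -0.9, "tz": 0, "wx": 0, "wy": 0, "wz": 0, "claw": 1},
    {"tx": 0.55, "ty": -0.9, "tz": 0, "wx": 0, "wy": 0, "wz": 0, "claw": 1},
    {"tx": 0.55, "ty": -0.9, "tz": 0, "wx": 0, "wy": 0, "wz": 0, "claw": 1},
    {"tx": 0.55, "ty": -0.9, "tz": 0, "wx": 0, "wy": 0, "wz": 0, "claw": 1}
  ]
}}

```text
clock: 1.7
tool_pos: [0.4574, 0.1889, 0.2465]
eef_rot: [0.0, 1.0, -0.0, -0.0]
contact_force: [0.4, -0.5, -0.4]
opening: 1.002
finger_force: 0.0
```

Emit:
{"fn": "drive_tool", "kwargs": {
  "targets": [
    {"tx": 0, "ty": -0.9, "tz": 0, "wx": 0, "wy": 0, "wz": 0, "claw": 1},
    {"tx": 0, "ty": -0.9, "tz": 0, "wx": 0, "wy": 0, "wz": 0, "claw": 1},
    {"tx": 0, "ty": -0.9, "tz": 0, "wx": 0, "wy": 0, "wz": 0, "claw": 1},
    {"tx": 0, "ty": -0.9, "tz": 0, "wx": 0, "wy": 0, "wz": 0, "claw": 1},
    {"tx": 0, "ty": -0.9, "tz": 0, "wx": 0, "wy": 0, "wz": 0, "claw": 1},
    {"tx": 0, "ty": -0.9, "tz": 0, "wx": 0, "wy": 0, "wz": 0, "claw": 1},
    {"tx": 0, "ty": -0.9, "tz": 0, "wx": 0, "wy": 0, "wz": 0, "claw": 1},
    {"tx": 0, "ty": -0.9, "tz": 0, "wx": 0, "wy": 0, "wz": 0, "claw": 1}
  ]
}}

```text
clock: 2.5
tool_pos: [0.4567, -0.0269, 0.2466]
eef_rot: [0.0, 1.0, 0.0, -0.0]
contact_force: [-0.0, 0.5, 0.6]
opening: 1.0
finger_force: 0.0
```

Emit:
{"fn": "drive_tool", "kwargs": {
  "targets": [
    {"tx": 0, "ty": -0.9, "tz": 0, "wx": 0, "wy": 0, "wz": 0, "claw": 1},
    {"tx": 0, "ty": -0.9, "tz": 0, "wx": 0, "wy": 0, "wz": 0, "claw": 1},
    {"tx": 0, "ty": -0.9, "tz": 0, "wx": 0, "wy": 0, "wz": 0, "claw": 1},
    {"tx": 0, "ty": -0.9, "tz": -0.4, "wx": 0, "wy": 0, "wz": 0, "claw": 1},
    {"tx": 0, "ty": -0.9, "tz": -0.4, "wx": 0, "wy": 0, "wz": 0, "claw": 1},
    {"tx": 0, "ty": -0.9, "tz": -0.4, "wx": 0, "wy": 0, "wz": 0, "claw": 1},
    {"tx": 0, "ty": -0.9, "tz": -0.4, "wx": 0, "wy": 0, "wz": 0, "claw": 1},
    {"tx": 0, "ty": -0.9, "tz": -0.4, "wx": 0, "wy": 0, "wz": 0, "claw": 1}
  ]
}}

```text
clock: 3.3
tool_pos: [0.4567, -0.2428, 0.186]
eef_rot: [0.0, 1.0, 0.0, -0.0]
contact_force: [-0.3, -0.0, 0.9]
opening: 1.001
finger_force: 0.0
```

Emit:
{"fn": "drive_tool", "kwargs": {
  "targets": [
    {"tx": 0, "ty": -0.3, "tz": -0.8, "wx": 0, "wy": 0, "wz": 0, "claw": 1},
    {"tx": 0, "ty": 0, "tz": -0.8, "wx": 0, "wy": 0, "wz": 0, "claw": 1},
    {"tx": 0, "ty": 0, "tz": -0.8, "wx": 0, "wy": 0, "wz": 0, "claw": 1},
    {"tx": 0, "ty": 0, "tz": -0.8, "wx": 0, "wy": 0, "wz": 0, "claw": 1},
    {"tx": 0, "ty": 0, "tz": -0.8, "wx": 0, "wy": 0, "wz": 0, "claw": 1},
    {"tx": 0, "ty": 0, "tz": -0.8, "wx": 0, "wy": 0, "wz": 0, "claw": 1},
    {"tx": 0, "ty": 0, "tz": -0.8, "wx": 0, "wy": 0, "wz": 0, "claw": 1},
    {"tx": 0, "ty": 0, "tz": -0.2, "wx": 0, "wy": 0, "wz": 0, "claw": 1}
  ]
}}

```text
clock: 4.1
tool_pos: [0.4558, -0.25, 0.0105]
eef_rot: [0.0, 1.0, 0.001, -0.002]
contact_force: [-0.2, -0.2, 0.0]
opening: 0.999
finger_force: 0.0
```

Emit:
{"fn": "drive_tool", "kwargs": {
  "targets": [
    {"tx": 0, "ty": 0, "tz": 0, "wx": 0, "wy": 0, "wz": 0, "claw": 0.1},
    {"tx": 0, "ty": 0, "tz": 0, "wx": 0, "wy": 0, "wz": 0, "claw": 0.1},
    {"tx": 0, "ty": 0, "tz": 0, "wx": 0, "wy": 0, "wz": 0, "claw": 0.0},
    {"tx": 0, "ty": 0, "tz": 0, "wx": 0, "wy": 0, "wz": 0, "claw": 0.0},
    {"tx": 0, "ty": 0, "tz": 0, "wx": 0, "wy": 0, "wz": 0, "claw": 0.0},
    {"tx": 0, "ty": 0, "tz": 0, "wx": 0, "wy": 0, "wz": 0, "claw": 0.0},
    {"tx": 0, "ty": 0, "tz": 0, "wx": 0, "wy": 0, "wz": 0, "claw": 0.0},
    {"tx": 0, "ty": 0, "tz": 0, "wx": 0, "wy": 0, "wz": 0, "claw": 0.0}
  ],
  "force": 30
}}

```text
clock: 4.9
tool_pos: [0.4574, -0.251, 0.0135]
eef_rot: [0.0, 1.0, -0.0, 0.001]
contact_force: [-0.8, 0.0, 5.4]
opening: 0.59
finger_force: 30.0
```

Emit:
{"fn": "drive_tool", "kwargs": {
  "targets": [
    {"tx": 0, "ty": 0, "tz": 0.3, "wx": 0, "wy": 0, "wz": 0, "claw": 0},
    {"tx": 0, "ty": 0, "tz": 0.5, "wx": 0, "wy": 0, "wz": 0, "claw": 0},
    {"tx": 0, "ty": 0, "tz": 0.6, "wx": 0, "wy": 0, "wz": 0, "claw": 0},
    {"tx": 0, "ty": 0, "tz": 0.6, "wx": 0, "wy": 0, "wz": 0, "claw": 0},
    {"tx": 0, "ty": 0, "tz": 0.6, "wx": 0, "wy": 0, "wz": 0, "claw": 0},
    {"tx": 0, "ty": 0, "tz": 0.6, "wx": 0, "wy": 0, "wz": 0, "claw": 0},
    {"tx": 0, "ty": 0, "tz": 0.6, "wx": 0, "wy": 0, "wz": 0, "claw": 0},
    {"tx": 0, "ty": 0, "tz": 0.4, "wx": 0, "wy": 0, "wz": 0, "claw": 0}
  ]
}}

```text
clock: 5.7
tool_pos: [0.4567, -0.2509, 0.1401]
eef_rot: [0.0, 1.0, -0.0, 0.0]
contact_force: [0.0, 0.4, -2.1]
opening: 0.588
finger_force: 30.0
```

Emit:
{"fn": "drive_tool", "kwargs": {
  "targets": [
    {"tx": 0.4, "ty": 0.7, "tz": 0, "wx": 0, "wy": 0, "wz": 0, "claw": 0},
    {"tx": 0.4, "ty": 0.7, "tz": 0, "wx": 0, "wy": 0, "wz": 0, "claw": 0},
    {"tx": 0.4, "ty": 0.7, "tz": 0, "wx": 0, "wy": 0, "wz": 0, "claw": 0},
    {"tx": 0.4, "ty": 0.7, "tz": 0, "wx": 0, "wy": 0, "wz": 0, "claw": 0},
    {"tx": 0.4, "ty": 0.7, "tz": 0, "wx": 0, "wy": 0, "wz": 0, "claw": 0},
    {"tx": 0.4, "ty": 0.7, "tz": 0, "wx": 0, "wy": 0, "wz": 0, "claw": 0},
    {"tx": 0.4, "ty": 0.7, "tz": 0, "wx": 0, "wy": 0, "wz": 0, "claw": 0},
    {"tx": 0.4, "ty": 0.7, "tz": 0, "wx": 0, "wy": 0, "wz": 0, "claw": 0}
  ]
}}

```text
clock: 6.5
tool_pos: [0.5528, -0.0819, 0.1386]
eef_rot: [0.0, 1.0, 0.0, -0.001]
contact_force: [-0.4, -0.1, -2.6]
opening: 0.588
finger_force: 30.0
```

```bash
python3 - <<'E'
from plant import r,vision
import cv2,numpy as np
print(r.get_state()["tool_pos"])
for n in("wrist","side"):
    d=vision.snapshot(n); np.savez(n+"1.npz",**d); cv2.imwrite(f"pics/{n}1.png",d["image"])
a=cv2.imread("pics/wrist1.png");b=cv2.imread("pics/side1.png")
cv2.imwrite("pics/c1.png",np.hstack([cv2.resize(a,(400,300)),cv2.resize(b[120:420,200:600],(400,300))]))
print(np.load("wrist1.npz")["cam_to_world"].round(3))
E
```

```text
[ 0.5527761  -0.08189119  0.13861494]
[[ 0.001 -0.954 -0.3    0.474]
 [ 1.     0.001 -0.001 -0.082]
 [ 0.001 -0.3    0.954  0.276]
 [ 0.     0.     0.     1.   ]]
```

View pics/c1.png

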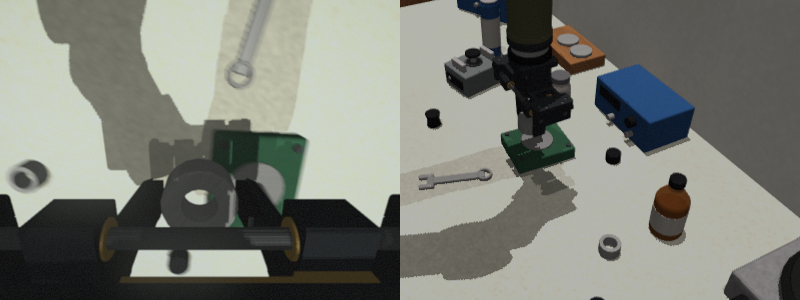

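Left half: the wrist view shows the wide ring gripped at about (200,195) in the pasted image, bore open. Right half: the side view shows it held above and beside the fixture. I'll check its tilt and centre from the wrist depth.

```bash
cat >> h.py <<'E'
def heldring(d,tcp,R):
    P=cloud(d); m=(abs(P[...,0]-tcp[0])<R+.012)&(abs(P[...,1]-tcp[1])<R-.001)&(P[...,2]>tcp[2]-.02)&(P[...,2]<tcp[2]+.022)
    q=P[m]; print("n",len(q),"z pct",(np.percentile(q[:,2],[5,25,50,75,95])-tcp[2]).round(4))
    top=q[q[:,2]>np.percentile(q[:,2],95)-.006]; A=np.c_[top[:,0]-tcp[0],top[:,1]-tcp[1],np.ones(len(top))]
    c=np.linalg.lstsq(A,top[:,2]-tcp[2],rcond=None)[0]; print("plane slope x,y deg",np.degrees(c[:2]).round(2),"z0",c[2].round(4),"resid",(A@c-top[:,2]+tcp[2]).std().round(4))
    print("top extents x",np.percentile(top[:,0],[1,99])-tcp[0],"mean",(top.mean(0)-tcp).round(4))
    t=m&(P[...,2]>np.percentile(q[:,2],95)-.006); u8=t.astype(np.uint8)
    cs,h=cv2.findContours(u8,cv2.RETR_CCOMP,cv2.CHAIN_APPROX_NONE)
    for k,x in enumerate(cs):
        if len(x)>30: 
            w=ray(d,x[:,0],tcp[2]+c[2]); cc,rr=cv2.minEnclosingCircle((w[:,:2]-tcp[:2]).astype(np.float32)*1000); print("contour",len(x),"hole" if h[0,k,3]>=0 else "outer",np.round(cc,1),round(rr,1))
E
python3 - <<'E'
from h import *
heldring(dict(np.load("wrist1.npz")),np.array([ 0.5527761 , -0.08189119 , 0.13861494]),.026)
E
```

```text
n 10439 z pct [-0.0083  0.005   0.0096  0.0101  0.0108]
plane slope x,y deg [0.09 0.1 ] z0 0.0096 resid 0.0011
top extents x [-0.02391312  0.0162896 ] mean [-0.0043  0.0001  0.0096]
contour 347 outer [-0.3  0.1] 26.3
contour 152 hole [-0.8  0.2] 11.8
```

Emit:
{"fn": "drive_tool", "kwargs": {
  "targets": [
    {"tx": 0.4, "ty": 0.5, "tz": 0, "wx": 0, "wy": 0, "wz": 0, "claw": 0},
    {"tx": 0.4, "ty": 0.5, "tz": 0, "wx": 0, "wy": 0, "wz": 0, "claw": 0},
    {"tx": 0.3, "ty": 0.5, "tz": 0, "wx": 0, "wy": 0, "wz": 0, "claw": 0},
    {"tx": 0.3, "ty": 0.5, "tz": 0, "wx": 0, "wy": 0, "wz": 0, "claw": 0},
    {"tx": 0.1, "ty": 0.2, "tz": 0, "wx": 0, "wy": 0, "wz": 0, "claw": 0},
    {"tx": 0, "ty": 0, "tz": 0, "wx": 0, "wy": 0, "wz": 0, "claw": 0},
    {"tx": 0, "ty": 0, "tz": 0, "wx": 0, "wy": 0, "wz": 0, "claw": 0},
    {"tx": 0, "ty": 0, "tz": 0, "wx": 0, "wy": 0, "wz": 0, "claw": 0}
  ]
}}

```text
clock: 7.4
tool_pos: [0.5973, -0.0182, 0.1386]
eef_rot: [0.001, 1.0, -0.001, -0.001]
contact_force: [-0.7, -0.2, -2.8]
opening: 0.59
finger_force: 30.0
```

```bash
python3 - <<'E'
from plant import r,vision
from h import *
print(r.get_state()["tool_pos"])
d=vision.snapshot("wrist"); t=r.get_state()["tool_pos"]; print(t); np.savez("wrist2.npz",**d)
heldring(d,t,.026); P=cloud(d)
m=(P[...,2]>.07)&(P[...,2]<.1)&(np.hypot(P[...,0]-.5985,P[...,1]+.0172)<.015)
q=P[m]; print(len(q),q.mean(0) if len(q) else "", q.min(0) if len(q) else "",q.max(0) if len(q) else "")
a=d["image"];cv2.imwrite("pics/w2.png",a)
E
```

```text
[ 0.59733689 -0.01821505  0.13860303]
[ 0.59744261 -0.0180792   0.13866683]
n 10451 z pct [-0.0083  0.0049  0.0095  0.0101  0.0107]
plane slope x,y deg [0.09 0.01] z0 0.0096 resid 0.0011
top extents x [-0.02401699  0.01627475] mean [-0.0043  0.0001  0.0096]
contour 351 outer [-0.4 -0. ] 26.2
contour 161 hole [-0.7  0.1] 11.8
76 [ 0.59107928 -0.01547943  0.07406204] [ 0.58994304 -0.02260931  0.07029907] [ 0.59329006 -0.00917296  0.07934728]
```

View pics/w2.png

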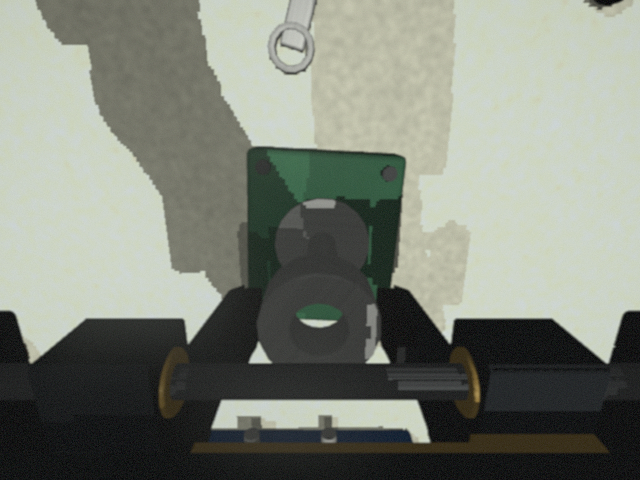

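The wrist view shows the ring at (320,318) directly in front of the post at (322,240). The offset is about 2 mm in x and 1 mm in y. I'll correct that and lower over the nose.

Emit:
{"fn": "drive_tool", "kwargs": {
  "targets": [
    {"tx": 0.07, "ty": 0.04, "tz": 0, "wx": 0, "wy": 0, "wz": 0, "claw": 0},
    {"tx": 0, "ty": 0, "tz": -0.3, "wx": 0, "wy": 0, "wz": 0, "claw": 0},
    {"tx": 0, "ty": 0, "tz": -0.3, "wx": 0, "wy": 0, "wz": 0, "claw": 0},
    {"tx": 0, "ty": 0, "tz": -0.3, "wx": 0, "wy": 0, "wz": 0, "claw": 0},
    {"tx": 0, "ty": 0, "tz": -0.2, "wx": 0, "wy": 0, "wz": 0, "claw": 0},
    {"tx": 0, "ty": 0, "tz": -0.2, "wx": 0, "wy": 0, "wz": 0, "claw": 0},
    {"tx": 0, "ty": 0, "tz": -0.2, "wx": 0, "wy": 0, "wz": 0, "claw": 0},
    {"tx": 0, "ty": 0, "tz": 0, "wx": 0, "wy": 0, "wz": 0, "claw": 0}
  ]
}}

```text
clock: 8.25
tool_pos: [0.5995, -0.0156, 0.0928]
eef_rot: [0.0, 1.0, -0.0, -0.001]
contact_force: [-0.4, -0.3, -2.6]
opening: 0.584
finger_force: 30.0
```

Emit:
{"fn": "drive_tool", "kwargs": {
  "targets": [
    {"tx": 0, "ty": 0, "tz": -0.25, "wx": 0, "wy": 0, "wz": 0, "claw": 0},
    {"tx": 0, "ty": 0, "tz": -0.25, "wx": 0, "wy": 0, "wz": 0, "claw": 0},
    {"tx": 0, "ty": 0, "tz": -0.25, "wx": 0, "wy": 0, "wz": 0, "claw": 0},
    {"tx": 0, "ty": 0, "tz": -0.25, "wx": 0, "wy": 0, "wz": 0, "claw": 0},
    {"tx": 0, "ty": 0, "tz": -0.25, "wx": 0, "wy": 0, "wz": 0, "claw": 0},
    {"tx": 0, "ty": 0, "tz": -0.15, "wx": 0, "wy": 0, "wz": 0, "claw": 0},
    {"tx": 0, "ty": 0, "tz": 0, "wx": 0, "wy": 0, "wz": 0, "claw": 0},
    {"tx": 0, "ty": 0, "tz": 0, "wx": 0, "wy": 0, "wz": 0, "claw": 0}
  ]
}}

```text
clock: 9.05
tool_pos: [0.6001, -0.0155, 0.0517]
eef_rot: [0.0, 1.0, 0.0, 0.0]
contact_force: [0.1, -0.2, -2.8]
opening: 0.587
finger_force: 30.0
```

Emit:
{"fn": "drive_tool", "kwargs": {
  "targets": [
    {"tx": 0, "ty": 0, "tz": -0.05, "wx": 0, "wy": 0, "wz": 0, "claw": 0},
    {"tx": 0, "ty": 0, "tz": -0.03, "wx": 0, "wy": 0, "wz": 0, "claw": 0},
    {"tx": 0, "ty": 0, "tz": -0.02, "wx": 0, "wy": 0, "wz": 0, "claw": 0},
    {"tx": 0, "ty": 0, "tz": -0.02, "wx": 0, "wy": 0, "wz": 0, "claw": 0},
    {"tx": 0, "ty": 0, "tz": 0, "wx": 0, "wy": 0, "wz": 0, "claw": 0},
    {"tx": 0, "ty": 0, "tz": 0, "wx": 0, "wy": 0, "wz": 0, "claw": 0},
    {"tx": 0, "ty": 0, "tz": 0, "wx": 0, "wy": 0, "wz": 0, "claw": 0},
    {"tx": 0, "ty": 0, "tz": 0, "wx": 0, "wy": 0, "wz": 0, "claw": 0}
  ]
}}

```text
clock: 9.85
tool_pos: [0.6001, -0.0155, 0.0482]
eef_rot: [0.0, 1.0, 0.0, 0.0]
contact_force: [-0.4, -0.3, -1.7]
opening: 0.589
finger_force: 30.0
```

Emit:
{"fn": "drive_tool", "kwargs": {
  "targets": [
    {"tx": 0, "ty": 0, "tz": 0, "wx": 0, "wy": 0, "wz": 0, "claw": 0.9},
    {"tx": 0, "ty": 0, "tz": 0, "wx": 0, "wy": 0, "wz": 0, "claw": 0.9},
    {"tx": 0, "ty": 0, "tz": 0, "wx": 0, "wy": 0, "wz": 0, "claw": 0.9},
    {"tx": 0, "ty": 0, "tz": 0.3, "wx": 0, "wy": 0, "wz": 0, "claw": 0.9},
    {"tx": 0, "ty": 0, "tz": 0.8, "wx": 0, "wy": 0, "wz": 0, "claw": 0.9},
    {"tx": 0, "ty": 0, "tz": 0.9, "wx": 0, "wy": 0, "wz": 0, "claw": 0.9},
    {"tx": 0, "ty": 0, "tz": 0.9, "wx": 0, "wy": 0, "wz": 0, "claw": 0.9},
    {"tx": 0, "ty": 0, "tz": 0.9, "wx": 0, "wy": 0, "wz": 0, "claw": 0.9}
  ]
}}

```text
clock: 10.65
tool_pos: [0.6001, -0.0155, 0.164]
eef_rot: [0.0, 1.0, 0.0, 0.0]
contact_force: [1.1, -0.0, -0.1]
opening: 0.953
finger_force: 0.0
```

Emit:
{"fn": "drive_tool", "kwargs": {
  "targets": [
    {"tx": 0, "ty": -0.9, "tz": 0, "wx": 0, "wy": 0, "wz": 0, "claw": 0.7},
    {"tx": 0, "ty": -0.9, "tz": 0, "wx": 0, "wy": 0, "wz": 0, "claw": 0.7},
    {"tx": 0, "ty": -0.9, "tz": 0, "wx": 0, "wy": 0, "wz": 0, "claw": 0.7},
    {"tx": 0, "ty": -0.9, "tz": 0, "wx": 0, "wy": 0, "wz": 0, "claw": 0.7},
    {"tx": 0, "ty": -0.9, "tz": 0, "wx": 0, "wy": 0, "wz": 0, "claw": 0.7},
    {"tx": -0.1, "ty": -0.9, "tz": 0, "wx": 0, "wy": 0, "wz": 0, "claw": 0.7},
    {"tx": -0.1, "ty": -0.9, "tz": 0, "wx": 0, "wy": 0, "wz": 0, "claw": 0.7},
    {"tx": -0.1, "ty": -0.9, "tz": 0, "wx": 0, "wy": 0, "wz": 0, "claw": 0.7}
  ]
}}

```text
clock: 11.45
tool_pos: [0.5909, -0.2327, 0.163]
eef_rot: [0.0, 1.0, -0.0, 0.0]
contact_force: [-0.1, -0.2, -0.3]
opening: 0.848
finger_force: 0.0
```

```bash
python3 - <<'E'
from plant import r,vision
from h import *
d=vision.snapshot("top"); P=cloud(d)
for k,(c,a,b,R) in {"wide":((.599,-.017),.045,.07,.035),"post":((.599,-.017),.0725,.1,.03),"narrow":((.5915,-.3057),.014,.034,.035)}.items():
    m=(P[...,2]>a)&(P[...,2]<b)&(np.hypot(P[...,0]-c[0],P[...,1]-c[1])<R); q=P[m]
    if len(q): print(k,len(q),np.median(q[:,2]),q.mean(0),cv2.minAreaRect(q[:,:2].astype(np.float32)*1000))
print(r.get_state()["tool_pos"])
cv2.imwrite("pics/t3.png",d["image"])
E
```

```text
wide 339 0.05791253071530389 [ 0.59810604 -0.01603288  0.05759326] ((599.5814819335938, -15.596168518066406), (49.91869354248047, 50.01968002319336), 88.21952819824219)
post 66 0.08698840080131742 [ 0.59731057 -0.01705434  0.08643416] ((597.8370971679688, -17.300752639770508), (17.042078018188477, 18.01083755493164), 2.209608316421509)
narrow 122 0.022666246812121482 [ 0.58859213 -0.30510842  0.02238746] ((588.6134033203125, -305.4238586425781), (35.61159896850586, 30.971729278564453), 87.89271545410156)
[ 0.5893282  -0.24000213  0.16270251]
```

Emit:
{"fn": "drive_tool", "kwargs": {
  "targets": [
    {"tx": 0, "ty": -0.6, "tz": 0, "wx": 0, "wy": 0, "wz": 0, "claw": 0.7},
    {"tx": 0, "ty": -0.6, "tz": -0.5, "wx": 0, "wy": 0, "wz": 0, "claw": 0.7},
    {"tx": 0, "ty": -0.6, "tz": -0.8, "wx": 0, "wy": 0, "wz": 0, "claw": 0.7},
    {"tx": 0, "ty": -0.4, "tz": -0.8, "wx": 0, "wy": 0, "wz": 0, "claw": 0.7},
    {"tx": 0, "ty": 0, "tz": -0.6, "wx": 0, "wy": 0, "wz": 0, "claw": 0.7},
    {"tx": 0, "ty": 0, "tz": 0, "wx": 0, "wy": 0, "wz": 0, "claw": 0.7},
    {"tx": 0, "ty": 0, "tz": 0, "wx": 0, "wy": 0, "wz": 0, "claw": 0.7},
    {"tx": 0, "ty": 0, "tz": 0, "wx": 0, "wy": 0, "wz": 0, "claw": 0.7}
  ]
}}

```text
clock: 12.3
tool_pos: [0.5921, -0.2972, 0.0821]
eef_rot: [-0.0, 1.0, -0.0, 0.001]
contact_force: [1.0, 0.5, 0.6]
opening: 0.851
finger_force: 0.0
```

Emit:
{"fn": "drive_tool", "kwargs": {
  "targets": [
    {"tx": 0, "ty": -0.28, "tz": 0, "wx": 0, "wy": 0, "wz": 0, "claw": 0.7},
    {"tx": 0, "ty": 0, "tz": -0.5, "wx": 0, "wy": 0, "wz": 0, "claw": 0.7},
    {"tx": 0, "ty": 0, "tz": -0.6, "wx": 0, "wy": 0, "wz": 0, "claw": 0.7},
    {"tx": 0, "ty": 0, "tz": -0.6, "wx": 0, "wy": 0, "wz": 0, "claw": 0.7},
    {"tx": 0, "ty": 0, "tz": -0.4, "wx": 0, "wy": 0, "wz": 0, "claw": 0.7},
    {"tx": 0, "ty": 0, "tz": -0.2, "wx": 0, "wy": 0, "wz": 0, "claw": 0.7},
    {"tx": 0, "ty": 0, "tz": 0, "wx": 0, "wy": 0, "wz": 0, "claw": 0.7},
    {"tx": 0, "ty": 0, "tz": 0, "wx": 0, "wy": 0, "wz": 0, "claw": 0.7}
  ]
}}

```text
clock: 13.1
tool_pos: [0.5914, -0.3059, 0.0123]
eef_rot: [0.0, 1.0, -0.0, 0.0]
contact_force: [0.6, 0.7, -0.1]
opening: 0.847
finger_force: 0.0
```

Emit:
{"fn": "drive_tool", "kwargs": {
  "targets": [
    {"tx": 0, "ty": 0, "tz": 0, "wx": 0, "wy": 0, "wz": 0, "claw": 0},
    {"tx": 0, "ty": 0, "tz": 0, "wx": 0, "wy": 0, "wz": 0, "claw": -0.3},
    {"tx": 0, "ty": 0, "tz": 0, "wx": 0, "wy": 0, "wz": 0, "claw": -0.3},
    {"tx": 0, "ty": 0, "tz": 0, "wx": 0, "wy": 0, "wz": 0, "claw": -0.3},
    {"tx": 0, "ty": 0, "tz": 0, "wx": 0, "wy": 0, "wz": 0, "claw": -0.3},
    {"tx": 0, "ty": 0, "tz": 0, "wx": 0, "wy": 0, "wz": 0, "claw": -0.3},
    {"tx": 0, "ty": 0, "tz": 0, "wx": 0, "wy": 0, "wz": 0, "claw": -0.3},
    {"tx": 0, "ty": 0, "tz": 0, "wx": 0, "wy": 0, "wz": 0, "claw": -0.3}
  ],
  "force": 25
}}

```text
clock: 13.9
tool_pos: [0.5912, -0.3059, 0.0124]
eef_rot: [0.0, 1.0, 0.0, 0.0]
contact_force: [-1.4, 0.6, 2.6]
opening: 0.429
finger_force: 25.0
```

Emit:
{"fn": "drive_tool", "kwargs": {
  "targets": [
    {"tx": 0, "ty": 0, "tz": 0.3, "wx": 0, "wy": 0, "wz": 0, "claw": -0.3},
    {"tx": 0, "ty": 0, "tz": 0.5, "wx": 0, "wy": 0, "wz": 0, "claw": -0.3},
    {"tx": 0, "ty": 0, "tz": 0.7, "wx": 0, "wy": 0, "wz": 0, "claw": -0.3},
    {"tx": 0, "ty": 0, "tz": 0.7, "wx": 0, "wy": 0, "wz": 0, "claw": -0.3},
    {"tx": 0, "ty": 0, "tz": 0.7, "wx": 0, "wy": 0, "wz": 0, "claw": -0.3},
    {"tx": 0, "ty": 0.3, "tz": 0.7, "wx": 0, "wy": 0, "wz": 0, "claw": -0.3},
    {"tx": 0, "ty": 0.6, "tz": 0.5, "wx": 0, "wy": 0, "wz": 0, "claw": -0.3},
    {"tx": 0, "ty": 0.7, "tz": 0, "wx": 0, "wy": 0, "wz": 0, "claw": -0.3}
  ]
}}

```text
clock: 14.7
tool_pos: [0.5926, -0.2576, 0.1384]
eef_rot: [0.001, 1.0, -0.001, 0.003]
contact_force: [0.9, 0.1, -1.2]
opening: 0.429
finger_force: 25.0
```

Emit:
{"fn": "drive_tool", "kwargs": {
  "targets": [
    {"tx": 0, "ty": 0.8, "tz": 0, "wx": 0, "wy": 0, "wz": 0, "claw": -0.3},
    {"tx": 0, "ty": 0.8, "tz": 0, "wx": 0, "wy": 0, "wz": 0, "claw": -0.3},
    {"tx": 0, "ty": 0.8, "tz": 0, "wx": 0, "wy": 0, "wz": 0, "claw": -0.3},
    {"tx": 0, "ty": 0.8, "tz": 0, "wx": 0, "wy": 0, "wz": 0, "claw": -0.3},
    {"tx": 0, "ty": 0.8, "tz": 0, "wx": 0, "wy": 0, "wz": 0, "claw": -0.3},
    {"tx": 0, "ty": 0.8, "tz": 0, "wx": 0, "wy": 0, "wz": 0, "claw": -0.3},
    {"tx": 0, "ty": 0.8, "tz": 0, "wx": 0, "wy": 0, "wz": 0, "claw": -0.3},
    {"tx": 0.1, "ty": 0.8, "tz": 0, "wx": 0, "wy": 0, "wz": 0, "claw": -0.3}
  ]
}}

```text
clock: 15.5
tool_pos: [0.5933, -0.0636, 0.1358]
eef_rot: [-0.0, 1.0, 0.0, -0.0]
contact_force: [1.1, -0.0, -0.3]
opening: 0.425
finger_force: 25.0
```

Emit:
{"fn": "drive_tool", "kwargs": {
  "targets": [
    {"tx": 0.1, "ty": 0.8, "tz": 0, "wx": 0, "wy": 0, "wz": 0, "claw": -0.3},
    {"tx": 0.05, "ty": 0.6, "tz": 0, "wx": 0, "wy": 0, "wz": 0, "claw": -0.3},
    {"tx": 0, "ty": 0.2, "tz": 0, "wx": 0, "wy": 0, "wz": 0, "claw": -0.3},
    {"tx": 0, "ty": 0, "tz": 0, "wx": 0, "wy": 0, "wz": 0, "claw": -0.3},
    {"tx": 0, "ty": 0, "tz": 0, "wx": 0, "wy": 0, "wz": 0, "claw": -0.3},
    {"tx": 0, "ty": 0, "tz": 0, "wx": 0, "wy": 0, "wz": 0, "claw": -0.3},
    {"tx": 0, "ty": 0, "tz": 0, "wx": 0, "wy": 0, "wz": 0, "claw": -0.3},
    {"tx": 0, "ty": 0, "tz": 0, "wx": 0, "wy": 0, "wz": 0, "claw": -0.3}
  ]
}}

```text
clock: 16.3
tool_pos: [0.5985, -0.0188, 0.1351]
eef_rot: [0.001, 1.0, -0.0, -0.0]
contact_force: [-0.3, -1.1, -0.4]
opening: 0.427
finger_force: 25.0
```

```bash
python3 - <<'E'
from plant import r,vision
from h import *
d=vision.snapshot("wrist"); t=r.get_state()["tool_pos"]; print(t)
heldring(d,t,.019)
P=cloud(d); m=(P[...,2]>.06)&(P[...,2]<.1)&(np.hypot(P[...,0]-.5985,P[...,1]+.0172)<.015)
q=P[m]; print(len(q),q.min(0) if len(q) else "",q.max(0) if len(q) else "")
E
```

```text
[ 0.59853007 -0.01859756  0.13511031]
n 6199 z pct [-0.0089  0.0003  0.0095  0.011   0.0118]
plane slope x,y deg [-0.02  0.01] z0 0.0104 resid 0.0015
top extents x [-0.01672554  0.01546651] mean [-0.0012 -0.      0.0104]
contour 266 outer [ 0.5 -0.1] 19.7
contour 156 hole [0.3 0.1] 11.8
777 [ 0.58979217 -0.02590488  0.06003552] [ 0.60201557 -0.00612372  0.091576  ]
```

Emit:
{"fn": "drive_tool", "kwargs": {
  "targets": [
    {"tx": 0.02, "ty": 0.08, "tz": 0, "wx": 0, "wy": 0, "wz": 0, "claw": -0.3},
    {"tx": 0, "ty": 0, "tz": -0.3, "wx": 0, "wy": 0, "wz": 0, "claw": -0.3},
    {"tx": 0, "ty": 0, "tz": -0.3, "wx": 0, "wy": 0, "wz": 0, "claw": -0.3},
    {"tx": 0, "ty": 0, "tz": -0.3, "wx": 0, "wy": 0, "wz": 0, "claw": -0.3},
    {"tx": 0, "ty": 0, "tz": -0.2, "wx": 0, "wy": 0, "wz": 0, "claw": -0.3},
    {"tx": 0, "ty": 0, "tz": -0.2, "wx": 0, "wy": 0, "wz": 0, "claw": -0.3},
    {"tx": 0, "ty": 0, "tz": -0.1, "wx": 0, "wy": 0, "wz": 0, "claw": -0.3},
    {"tx": 0, "ty": 0, "tz": 0, "wx": 0, "wy": 0, "wz": 0, "claw": -0.3}
  ]
}}

```text
clock: 17.15
tool_pos: [0.5989, -0.0156, 0.0926]
eef_rot: [0.0, 1.0, -0.0, -0.0]
contact_force: [0.1, 0.5, -1.3]
opening: 0.428
finger_force: 25.0
```

Emit:
{"fn": "drive_tool", "kwargs": {
  "targets": [
    {"tx": 0, "ty": 0, "tz": -0.2, "wx": 0, "wy": 0, "wz": 0, "claw": -0.3},
    {"tx": 0, "ty": 0, "tz": -0.2, "wx": 0, "wy": 0, "wz": 0, "claw": -0.3},
    {"tx": 0, "ty": 0, "tz": -0.1, "wx": 0, "wy": 0, "wz": 0, "claw": -0.3},
    {"tx": 0, "ty": 0, "tz": 0, "wx": 0, "wy": 0, "wz": 0, "claw": -0.3},
    {"tx": 0, "ty": 0, "tz": 0, "wx": 0, "wy": 0, "wz": 0, "claw": -0.3},
    {"tx": 0, "ty": 0, "tz": 0, "wx": 0, "wy": 0, "wz": 0, "claw": -0.3},
    {"tx": 0, "ty": 0, "tz": 0, "wx": 0, "wy": 0, "wz": 0, "claw": -0.3},
    {"tx": 0, "ty": 0, "tz": 0, "wx": 0, "wy": 0, "wz": 0, "claw": -0.3}
  ]
}}

```text
clock: 17.95
tool_pos: [0.5993, -0.0156, 0.0783]
eef_rot: [0.0, 1.0, 0.0, 0.0]
contact_force: [-0.1, 0.3, -0.7]
opening: 0.426
finger_force: 25.0
```

Now the last 6–7 mm.

Emit:
{"fn": "drive_tool", "kwargs": {
  "targets": [
    {"tx": 0, "ty": 0, "tz": -0.1, "wx": 0, "wy": 0, "wz": 0, "claw": -0.3},
    {"tx": 0, "ty": 0, "tz": -0.07, "wx": 0, "wy": 0, "wz": 0, "claw": -0.3},
    {"tx": 0, "ty": 0, "tz": -0.02, "wx": 0, "wy": 0, "wz": 0, "claw": -0.3},
    {"tx": 0, "ty": 0, "tz": -0.02, "wx": 0, "wy": 0, "wz": 0, "claw": -0.3},
    {"tx": 0, "ty": 0, "tz": 0, "wx": 0, "wy": 0, "wz": 0, "claw": -0.3},
    {"tx": 0, "ty": 0, "tz": 0, "wx": 0, "wy": 0, "wz": 0, "claw": -0.3},
    {"tx": 0, "ty": 0, "tz": 0, "wx": 0, "wy": 0, "wz": 0, "claw": -0.3},
    {"tx": 0, "ty": 0, "tz": 0, "wx": 0, "wy": 0, "wz": 0, "claw": -0.3}
  ]
}}

```text
clock: 18.75
tool_pos: [0.5992, -0.0156, 0.0719]
eef_rot: [0.0, 1.0, 0.0, 0.0]
contact_force: [1.0, 0.4, 0.1]
opening: 0.427
finger_force: 25.0
```

Emit:
{"fn": "drive_tool", "kwargs": {
  "targets": [
    {"tx": 0, "ty": 0, "tz": 0, "wx": 0, "wy": 0, "wz": 0, "claw": 0.6},
    {"tx": 0, "ty": 0, "tz": 0, "wx": 0, "wy": 0, "wz": 0, "claw": 0.6},
    {"tx": 0, "ty": 0, "tz": 0, "wx": 0, "wy": 0, "wz": 0, "claw": 0.6},
    {"tx": 0, "ty": 0, "tz": 0.3, "wx": 0, "wy": 0, "wz": 0, "claw": 0.6},
    {"tx": 0, "ty": 0, "tz": 0.7, "wx": 0, "wy": 0, "wz": 0, "claw": 0.6},
    {"tx": 0, "ty": 0, "tz": 0.9, "wx": 0, "wy": 0, "wz": 0, "claw": 0.6},
    {"tx": 0, "ty": 0, "tz": 0.9, "wx": 0, "wy": 0, "wz": 0, "claw": 0.6},
    {"tx": 0, "ty": 0, "tz": 0.9, "wx": 0, "wy": 0, "wz": 0, "claw": 0.6}
  ]
}}

```text
clock: 19.55
tool_pos: [0.5991, -0.0155, 0.1846]
eef_rot: [0.0, 1.0, 0.0, 0.0]
contact_force: [0.4, -0.5, -0.7]
opening: 0.799
finger_force: 0.0
```

Emit:
{"fn": "drive_tool", "kwargs": {
  "targets": [
    {"tx": 0, "ty": 0.9, "tz": 0, "wx": 0, "wy": 0, "wz": 0, "claw": -1},
    {"tx": 0, "ty": 0.9, "tz": 0, "wx": 0, "wy": 0, "wz": 0, "claw": -1},
    {"tx": 0, "ty": 0.9, "tz": 0, "wx": 0, "wy": 0, "wz": 0, "claw": -1},
    {"tx": 0, "ty": 0.9, "tz": 0, "wx": 0, "wy": 0, "wz": 0, "claw": -1},
    {"tx": 0, "ty": 0.9, "tz": 0, "wx": 0, "wy": 0, "wz": 0, "claw": -1},
    {"tx": 0, "ty": 0.9, "tz": 0, "wx": 0, "wy": 0, "wz": 0, "claw": -1},
    {"tx": 0, "ty": 0, "tz": 0, "wx": 0, "wy": 0, "wz": 0, "claw": -1},
    {"tx": 0, "ty": 0, "tz": 0, "wx": 0, "wy": 0, "wz": 0, "claw": -1}
  ]
}}

```text
clock: 20.35
tool_pos: [0.5991, 0.1467, 0.1833]
eef_rot: [-0.0, 1.0, -0.0, 0.0]
contact_force: [-0.0, -0.3, 0.1]
opening: 0.094
finger_force: 0.0
```

```bash
python3 - <<'E'
from plant import r,vision
from h import *
d=vision.snapshot("side"); P=cloud(d); e=dict(np.load("top0.npz")); Q=cloud(e)
for n,P,(c,a,b,R) in [("narrow",P,((.599,-.017),.0755,.0845,.025)),("wide",P,((.599,-.017),.0555,.0605,.028)),("spray0",Q,(ray(e,(124,208),.165)[0],.12,.185,.05))]:
    m=(P[...,2]>a)&(P[...,2]<b)&(np.hypot(P[...,0]-c[0],P[...,1]-c[1])<R); q=P[m]
    if len(q): print(n,len(q),np.median(q[:,2]),np.percentile(q[:,2],95),q.mean(0),cv2.minAreaRect(q[:,:2].astype(np.float32)*1000)[:2])
print(r.get_state()["tool_pos"])
cv2.imwrite("pics/s4.png",d["image"][150:350,150:450].repeat(2,0).repeat(2,1))
E
```

```text
narrow 147 0.08188575526138586 0.08404857199237559 [ 0.59839683 -0.02138464  0.08127767] ((600.0604858398438, -16.583332061767578), (37.8081169128418, 37.42424774169922))
wide 127 0.058601834607329706 0.06011091553847675 [ 0.59594368 -0.02710951  0.05845107] ((598.0201416015625, -21.961807250976562), (40.114349365234375, 48.93600082397461))
spray0 668 0.16808889755374867 0.17298210376476636 [0.66611507 0.40152148 0.16016848] ((669.5928344726562, 405.01898193359375), (49.75273895263672, 49.55928039550781))
[0.59922917 0.14525013 0.18316175]
```

View pics/s4.png

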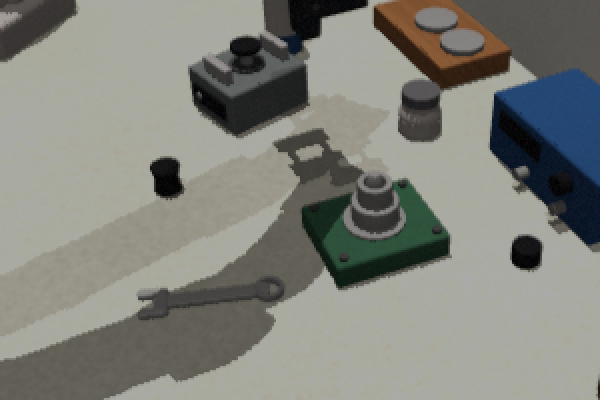

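The side crop shows both rings stacked at (375,200), with only the post nose showing above the narrow ring. Depth gives tops at 58 mm and 82 mm, so both rings are home. Next I'll move to the plunger.

Emit:
{"fn": "drive_tool", "kwargs": {
  "targets": [
    {"tx": -0.1, "ty": 0.7, "tz": 0, "wx": 0, "wy": 0, "wz": 0, "claw": -1},
    {"tx": -0.1, "ty": 0.7, "tz": 0, "wx": 0, "wy": 0, "wz": 0, "claw": -1},
    {"tx": -0.1, "ty": 0.7, "tz": 0, "wx": 0, "wy": 0, "wz": 0, "claw": -1},
    {"tx": -0.1, "ty": 0.7, "tz": 0, "wx": 0, "wy": 0, "wz": 0, "claw": -1},
    {"tx": -0.1, "ty": 0.7, "tz": 0, "wx": 0, "wy": 0, "wz": 0, "claw": -1},
    {"tx": -0.1, "ty": 0.7, "tz": 0, "wx": 0, "wy": 0, "wz": 0, "claw": -1},
    {"tx": -0.1, "ty": 0.5, "tz": 0, "wx": 0, "wy": 0, "wz": 0, "claw": -1},
    {"tx": -0.05, "ty": 0.35, "tz": 0, "wx": 0, "wy": 0, "wz": 0, "claw": -1}
  ]
}}

```text
clock: 21.2
tool_pos: [0.5767, 0.2979, 0.1829]
eef_rot: [0.001, 1.0, -0.0, -0.0]
contact_force: [1.2, 0.5, -0.5]
opening: 0.009
finger_force: 0.0
```

Emit:
{"fn": "drive_tool", "kwargs": {
  "targets": [
    {"tx": 0, "ty": 0, "tz": -0.4, "wx": 0, "wy": 0, "wz": 0, "claw": -1},
    {"tx": 0, "ty": 0, "tz": -0.5, "wx": 0, "wy": 0, "wz": 0, "claw": -1},
    {"tx": 0, "ty": 0, "tz": -0.5, "wx": 0, "wy": 0, "wz": 0, "claw": -1},
    {"tx": 0, "ty": 0, "tz": -0.5, "wx": 0, "wy": 0, "wz": 0, "claw": -1},
    {"tx": 0, "ty": 0, "tz": -0.4, "wx": 0, "wy": 0, "wz": 0, "claw": -1},
    {"tx": 0, "ty": 0, "tz": -0.2, "wx": 0, "wy": 0, "wz": 0, "claw": -1},
    {"tx": 0, "ty": 0, "tz": 0, "wx": 0, "wy": 0, "wz": 0, "claw": -1},
    {"tx": 0, "ty": 0, "tz": 0, "wx": 0, "wy": 0, "wz": 0, "claw": -1}
  ]
}}

```text
clock: 22.0
tool_pos: [0.577, 0.2982, 0.1081]
eef_rot: [0.0, 1.0, 0.0, 0.0]
contact_force: [-0.0, -0.5, 0.2]
opening: 0.004
finger_force: 0.0
```

Emit:
{"fn": "drive_tool", "kwargs": {
  "targets": [
    {"tx": 0, "ty": -0.04, "tz": -0.15, "wx": 0, "wy": 0, "wz": 0, "claw": -1},
    {"tx": 0, "ty": 0, "tz": -0.1, "wx": 0, "wy": 0, "wz": 0, "claw": -1},
    {"tx": 0, "ty": 0, "tz": -0.05, "wx": 0, "wy": 0, "wz": 0, "claw": -1},
    {"tx": 0, "ty": 0, "tz": -0.05, "wx": 0, "wy": 0, "wz": 0, "claw": -1},
    {"tx": 0, "ty": 0, "tz": -0.05, "wx": 0, "wy": 0, "wz": 0, "claw": -1},
    {"tx": 0, "ty": 0, "tz": -0.05, "wx": 0, "wy": 0, "wz": 0, "claw": -1},
    {"tx": 0, "ty": 0, "tz": 0, "wx": 0, "wy": 0, "wz": 0, "claw": -1},
    {"tx": 0, "ty": 0, "tz": 0, "wx": 0, "wy": 0, "wz": 0, "claw": -1}
  ]
}}

```text
clock: 22.8
tool_pos: [0.5768, 0.2966, 0.0947]
eef_rot: [0.0, 1.0, -0.0, 0.0]
contact_force: [-1.2, -1.2, 5.1]
opening: 0.006
finger_force: 2.6
```

```bash
cat > cap.py <<'E'
from plant import r,vision
from h import *
import sys
for n in("side","top"):
    d=vision.snapshot(n); P=cloud(d); c=(.5768,.297)
    ax=np.array([np.cos(np.radians(14.6)),np.sin(np.radians(14.6))]); L=(P[...,:2]-c)@ax; W=(P[...,:2]-c)@np.array([-ax[1],ax[0]])
    m=(np.hypot(L,W)<.018)&(P[...,2]>.07)&(P[...,2]<.094)&(abs(P[...,0]-c[0])>.0)
    k=(abs(abs(L)-.044)<.004)&(abs(W)<.022)&(P[...,2]>.074)&(P[...,2]<.088)
    print(n,"cap n",m.sum(),np.percentile(P[m][:,2],[10,25,50,75,90]).round(4) if m.any() else "","cheek",k.sum(),np.percentile(P[k][:,2],[25,50,75]).round(4) if k.any() else "")
    if n=="side": cv2.imwrite("pics/"+sys.argv[1],cv2.resize(d["image"][150:270,210:330],(600,600),interpolation=cv2.INTER_CUBIC))
s=r.get_state(); print(s["tool_pos"],s["contact_force"])
E
python3 cap.py p1.png
```

```text
side cap n 77 [0.0798 0.0832 0.0869 0.0884 0.0913] cheek 63 [0.0808 0.0823 0.0832]
top cap n 0  cheek 0 
[0.57675683 0.29657131 0.09471915] [-1.49737124 -0.61994979  5.27063929]
```

Emit:
{"fn": "drive_tool", "kwargs": {
  "targets": [
    {"tx": 0, "ty": 0, "tz": -0.05, "wx": 0, "wy": 0, "wz": 0, "claw": -1},
    {"tx": 0, "ty": 0, "tz": -0.05, "wx": 0, "wy": 0, "wz": 0, "claw": -1},
    {"tx": 0, "ty": 0, "tz": -0.05, "wx": 0, "wy": 0, "wz": 0, "claw": -1},
    {"tx": 0, "ty": 0, "tz": -0.04, "wx": 0, "wy": 0, "wz": 0, "claw": -1},
    {"tx": 0, "ty": 0, "tz": 0, "wx": 0, "wy": 0, "wz": 0, "claw": -1},
    {"tx": 0, "ty": 0, "tz": 0, "wx": 0, "wy": 0, "wz": 0, "claw": -1},
    {"tx": 0, "ty": 0, "tz": 0, "wx": 0, "wy": 0, "wz": 0, "claw": -1},
    {"tx": 0, "ty": 0, "tz": 0, "wx": 0, "wy": 0, "wz": 0, "claw": -1}
  ]
}}

```text
clock: 23.7
tool_pos: [0.5768, 0.2966, 0.0894]
eef_rot: [0.0, 1.0, -0.0, 0.0]
contact_force: [-2.2, -1.7, 7.0]
opening: 0.003
finger_force: 3.7
```

```bash
python3 cap.py p2.png
```

```text
side cap n 87 [0.0771 0.0802 0.0827 0.0872 0.0913] cheek 62 [0.0808 0.082  0.083 ]
top cap n 0  cheek 0 
[0.5767991  0.29656704 0.08937707] [-2.0919894  -2.64259636  7.79846784]
```

View pics/p2.png

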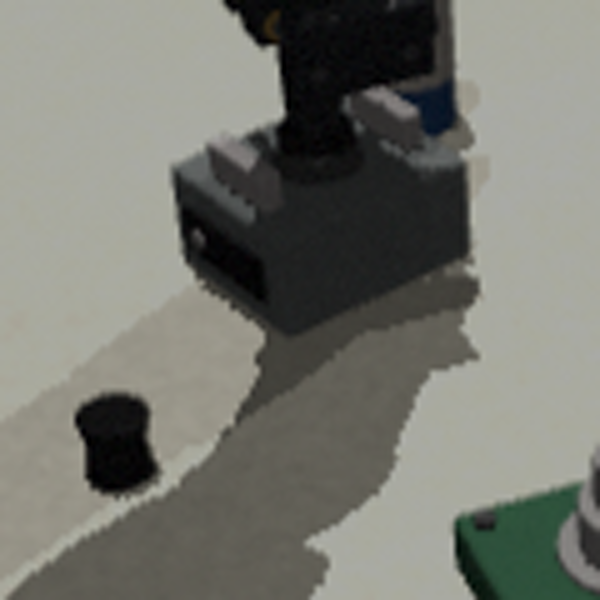

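The crop shows the fingers at (320,130) pressing the cap between the two cheeks, and the spray can is clear. The tip is at 81.4 mm, so I'll take off the last 0.4 mm and hold.

Emit:
{"fn": "drive_tool", "kwargs": {
  "targets": [
    {"tx": 0, "ty": 0, "tz": -0.015, "wx": 0, "wy": 0, "wz": 0, "claw": -1},
    {"tx": 0, "ty": 0, "tz": 0, "wx": 0, "wy": 0, "wz": 0, "claw": -1},
    {"tx": 0, "ty": 0, "tz": 0, "wx": 0, "wy": 0, "wz": 0, "claw": -1},
    {"tx": 0, "ty": 0, "tz": 0, "wx": 0, "wy": 0, "wz": 0, "claw": -1},
    {"tx": 0, "ty": 0, "tz": 0, "wx": 0, "wy": 0, "wz": 0, "claw": -1},
    {"tx": 0, "ty": 0, "tz": 0, "wx": 0, "wy": 0, "wz": 0, "claw": -1},
    {"tx": 0, "ty": 0, "tz": 0, "wx": 0, "wy": 0, "wz": 0, "claw": -1},
    {"tx": 0, "ty": 0, "tz": 0, "wx": 0, "wy": 0, "wz": 0, "claw": -1}
  ]
}}

```text
clock: 24.6
tool_pos: [0.5768, 0.2966, 0.089]
eef_rot: [0.0, 1.0, -0.0, 0.0]
contact_force: [-1.2, -2.3, 8.6]
opening: 0.002
finger_force: 3.8
```

```bash
python3 cap.py p3.png; python3 - <<'E'
from plant import r,workorder
s=r.get_state(); print(s["tool_pos"],s["contact_force"])
if .088<s["tool_pos"][2]<.0898 and s["contact_force"][2]>5: print(workorder.finish_job())
E
```

```text
side cap n 86 [0.076  0.0806 0.0824 0.0869 0.0906] cheek 60 [0.0801 0.0819 0.083 ]
top cap n 0  cheek 0 
[0.57679997 0.29657066 0.08893344] [-2.00561851 -2.95742953  6.99003772]
[0.57679997 0.29657066 0.08893344] [-2.00561851 -2.95742953  6.99003772]
the job is handed in; nothing more can be done
None
```

Job handed in after about 25 s: the wide ring and then the narrow ring are seated on the post (measured tops 58 and 82 mm), and the plunger is held level with the cheeks (fingertips at about 81 mm, roughly 8 N).

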